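# Pack the large trolley wheels and set the print counter

### The arm

A 7-joint arm with a two-finger parallel gripper is mounted at the origin on the work surface. World frame = base frame: x ahead of the robot, y to its left, z up, the work surface at z = 0. Lengths are in m, angles in rad, forces in N, time in s.
With the tool pointing down it reaches from about 0.425 to 0.875 m from the base axis. Payload 8.4 kg.
Tool frame: the origin (TCP) lies on the centre line of the jaws, within the pads' length; the fingertips stand 17 mm ahead of it and the grasp point (between the pads) lies 2 mm behind it; z points along the fingers, y is the line along which they close (so a half turn about z gives the same grasp; the last joint's range is limited). The gripper opens to 85 mm and grips with 20 to 120 N. Pads are 22 mm wide; open, the fingers measure 114 mm over their backs; the gripper's body (76 mm by 85 mm) begins 54 mm behind the grasp point. The pads swing forward as they close: fully open they stand 13 mm farther back than shut.
Start: joints at [-1.327, 0.333, 0.04, 1.465, -0.013, 1.343, -0.059], TCP at [0.218, 0.612, 0.248] pointing down, gripper open.
Joint ranges: [-2.58, 2.58], [-0.38, 2.09], [-1.3, 1.39], [0.25, 2.4], [-1.5, 4.64], [0.08, 2.09], [-2.65, 2.65]. Speed limits (rad/s): [2.22, 2.22, 2.79, 2.79, 3.14, 3.14, 3.14].

### API

Orientations are given as a rotation vector (axis times angle).
In Python, from plant import r gives the robot as it stands. The module is installed in compiled form; this text tells all that it offers.
- The arm moves only by the tool play_rows, never from a script. Its argument "plan" is a list of rows, each a list of 5 numbers: the shift along the tool's x, y, z in m, then the turn about the tool's z in rad, then the closure, from 0 (fully open) to 1 (shut). A call has 1 to 10 rows; each row shifts and turns the commanded pose from where the row before left it, along the tool's axes as they then stand; what a row does not reach is not made up. A row lasts 1/8 s, in which the tool goes at most 62.5 mm and 10.7 degrees, less where a joint would pass 70% of its speed; a pose out of reach is approached as far as the arm can. A call is refused whole if a number of a shift passes 0.0625 or a number of a turn 0.188, either way. A call with a gripper value outside its range is refused whole. The fingers move at their own pace and stop on an object; the grip force is fixed at half the most. Time passes only in rows, so rows that do not move let the fingers close. It gives the time, the measured TCP pose, the force, the opening and the grip force at its end, in the units of the state.
- r.state(): the state, without advancing time (a new reading comes with each control period).
- r.read_camera(name): name is "side" or "top"; returns the picture (480x640x3 uint8, blue, green, red); there is no depth.
- r.get_calibration(name): a dict with "camera_matrix" (3x3 intrinsics, pixels), "dist" ([k1, k2, p1, p2, k3] as OpenCV has them; the pictures are not rectified), "extrinsics" (4x4, takes a point from camera to world coordinates). Camera axes: x right, y up, looking along -z (the intrinsics and any distortion apply to the point x, -y, -z); pixel columns grow to the right and rows downward; lengths in m; the calibration is good to about 2 mm. A picture is of the moment at which its call begins. get_calibration takes no time and is no camera call.
- r.finish_job(): hands the job in; it is judged then, once.
The state is a dict: "t": time; "joints": joint angles; "dq": joint speeds; "tau": joint torques, N m; "tcp_pos": TCP position; "eef_rot": TCP orientation; "ft_force": force on the tool from outside, world axes, zero at the start; "ft_torque": the same for the moment, N m; "gripper_width": finger opening in m; "grasp_force": force on a finger pad.
Only numpy, scipy, OpenCV 4.12 (cv2) and the standard library are available. Lean on these libraries where they do the work, as an engineer would, in place of code of your own. Each camera call takes 0.05 s, during which the arm holds its last target. There are 200 camera calls.

### The job

Pack the order: first turn the orange dial until the counter window shows 0. Then take the small wheel that got into the carton by mistake out and put it in the red bin, and lay every large wheel from the bench flat on the floor of the carton, leaving the other small wheels on the bench. Once they are packed, turn the dial until the window shows the number of large wheels in the carton, the whole digit in the window, and press the green print button fully down and let it go. Leave everything else alone.

Things in the scene. Friction and masses are not known exactly. Their poses are not given: they have to be found in the camera images.
- big1: LARGE trolley wheel, one of 2 to 4 on the bench (always there), lying flat; origin at the centre of its underside, z up. Black tread disc 76 mm across and 24 mm thick, yellow face; on top in the middle a yellow hub boss, 28 mm across, from 24 to 50 mm above the underside: grip it there from above. About 0.15 to 0.31 kg.
- big2: LARGE trolley wheel, one of 2 to 4 on the bench (not there in some starts; then it reads None from the beginning), lying flat; origin at the centre of its underside, z up. Black tread disc 76 mm across and 24 mm thick, yellow face; on top in the middle a yellow hub boss, 28 mm across, from 24 to 50 mm above the underside: grip it there from above. About 0.15 to 0.31 kg.
- big3: LARGE trolley wheel, one of 2 to 4 on the bench (not there in some starts; then it reads None from the beginning), lying flat; origin at the centre of its underside, z up. Black tread disc 76 mm across and 24 mm thick, yellow face; on top in the middle a yellow hub boss, 28 mm across, from 24 to 50 mm above the underside: grip it there from above. About 0.15 to 0.31 kg.
- big4: LARGE trolley wheel, one of 2 to 4 on the bench (not there in some starts; then it reads None from the beginning), lying flat; origin at the centre of its underside, z up. Black tread disc 76 mm across and 24 mm thick, yellow face; on top in the middle a yellow hub boss, 28 mm across, from 24 to 50 mm above the underside: grip it there from above. About 0.15 to 0.31 kg.
- small1: SMALL trolley wheel, looks like the large one with the same boss, lying flat; origin at the centre of its underside, z up. Black tread disc 58 mm across and 24 mm thick, yellow face; on top in the middle a yellow hub boss, 28 mm across, from 24 to 50 mm above the underside: grip it there from above. About 0.15 kg. Stays on the bench.
- small2: SMALL trolley wheel, looks like the large one with the same boss, lying flat; origin at the centre of its underside, z up. Black tread disc 58 mm across and 24 mm thick, yellow face; on top in the middle a yellow hub boss, 28 mm across, from 24 to 50 mm above the underside: grip it there from above. About 0.15 kg. Stays on the bench.
- stray: SMALL trolley wheel that lies in the carton by mistake at the start; looks like the large one with the same boss, lying flat; origin at the centre of its underside, z up. Black tread disc 58 mm across and 24 mm thick, yellow face; on top in the middle a yellow hub boss, 28 mm across, from 24 to 50 mm above the underside: grip it there from above. About 0.10 to 0.21 kg.
- carton: fixed open cardboard carton, 230 x 230 mm outside, walls 5 mm thick and 45 mm high, floor 5 mm thick; origin at the centre of its underside on the bench, x and y along its sides. Four large wheels fit side by side, two by two, at about +-52 mm in its x and y.
- bin: fixed open red plastic bin, 150 x 150 mm outside, walls 5 mm thick and 50 mm high, floor 5 mm thick; origin at the centre of its underside on the bench
- counter: fixed grey counter box, 200 mm (its x) by 280 mm (its y), 50 mm high, origin at the centre of its underside; on its top the orange dial knob (axis at its y = -40 mm), the number window (at y = +33 mm) and the green print button (at y = +100 mm)
- dial_grip (a point): point on the dial's upright axis, 72 mm above the bench, in the middle of the orange bar knob. The bar is 56 mm long, 14 mm thick and reaches from 56 to 86 mm above the bench, on a black round foot 62 mm across (50 to 56 mm high). The bar lies along this point's x; it turns with the dial.
- dial (a joint): turn of the number dial: the number n (0 to 9) is centred in the window at n x 0.6283 rad. Grows as the knob is turned clockwise seen from above; at 0 the bar lies along the counter box's x. Stops at -0.15 and 5.80. Light friction (0.05 N m), stays where left; no clicks. The whole digit is in the window within about 0.09 rad.
- window (a point): centre of the black-framed window, 40 x 34 mm, in the top of the counter box; one black digit on white, 27 mm tall, shows in it, upright as seen from the robot
- print (a joint): travel of the green print button: 0 up, 0.006 m fully down; springs back; 5 N presses it fully down
- print_top (a point): centre of the top face of the green print button, 28 mm across, pressed straight down
- tape: bystander: roll of brown tape, 72 mm across, 26 mm high, lying flat among the wheels; origin under its centre
Mind the look-alikes: they are no part of the job. What is shaped like the big2 but pink is not meant. Leave any yellow look-alike of the bin alone.

How it is judged:
By the outcome, as a careful person would: the job done as asked, in the order asked, and still so for the second after the job is handed in, with the robot touching nothing.
Of big2, big3, big4 only 1 to 3 are there at a start; the rules pass over those that are not, and their reading is None.
At some moment in a run one of big1, big2, big3, big4 may be knocked a few centimetres aside while the robot is not near it.
Once in a run the grip may slacken for a moment while it holds something.
It also fails if it takes over 210 s, if anything falls off the work surface, if the arm or the gripper's body presses on something with over 40 N, if the wrist force passes 120 N, or if a joint passes its speed limit or range.

## Working session

There is one attempt and no reset: what is moved stays moved. The work goes in short steps, Python scripts to look and compute and a tool call to move; the robot and the scene stay as the last step left them, time stands still between calls to the robot, and variables do not carry over. Pictures are saved under pics/ and viewed, at most 14 in all, crops included, and the job is handed in when it is done.

Besides the shell and the picture viewer there is one more tool, called after "Call:" in YAML: its name, and indented under it one key for each argument. play_rows: Moves the arm, as the interface text tells. Its arguments: {"type":"object","properties":{"plan":{"type":"array","items":{"type":"array","items":{"type":"number"}}}},"required":["plan"]}

```bash
mkdir -p pics
cat > h.py <<'E'
import numpy as np, cv2
from plant import r
def cal(n):
    c=r.get_calibration(n); return np.array(c["camera_matrix"],float),np.array(c["dist"],float),np.array(c["extrinsics"],float)
def ray(n,uv):
    K,d,T=cal(n); p=cv2.undistortPoints(np.array([[uv]],float),K,d)[0,0]
    v=T[:3,:3]@np.array([p[0],-p[1],-1.0]); return T[:3,3],v/np.linalg.norm(v)
def atz(n,uv,z):
    o,v=ray(n,uv); return o+v*(z-o[2])/v[2]
def tri(a,b):
    (o1,v1),(o2,v2)=ray("top",a),ray("side",b)
    s=np.linalg.lstsq(np.c_[v1,-v2],o2-o1,rcond=None)[0]
    p,q=o1+s[0]*v1,o2+s[1]*v2; return (p+q)/2,np.linalg.norm(p-q)
def proj(n,P):
    K,d,T=cal(n); c=np.linalg.inv(T)@np.append(P,1); c=c[:3]*[1,-1,-1]
    return cv2.projectPoints(c.reshape(1,1,3),np.zeros(3),np.zeros(3),K,d)[0].ravel()
def snap(n,f):
    im=r.read_camera(n); cv2.imwrite("pics/"+f,im); return im
def crop(im,x0,y0,x1,y1,s,f): cv2.imwrite("pics/"+f,cv2.resize(im[y0:y1,x0:x1],None,fx=s,fy=s,interpolation=cv2.INTER_CUBIC))
def st():
    s=r.state(); print({k:np.round(s[k],3).tolist() for k in ("t","joints","tcp_pos","eef_rot","ft_force","gripper_width","grasp_force")})
E
python3 - <<'E'
from h import *
snap("top","t0.png");snap("side","s0.png");st()
for n in("top","side"):print(n,cal(n)[0].round(1).tolist(),cal(n)[2].round(3).tolist())
E
```

```text
{'t': 0.1, 'joints': [-1.327, 0.334, 0.04, 1.466, -0.013, 1.343, -0.058], 'tcp_pos': [0.218, 0.612, 0.248], 'eef_rot': [-0.536, -3.095, 0.002], 'ft_force': [-0.043, -0.667, -0.541], 'gripper_width': 0.085, 'grasp_force': 0.0}
top [[593.7, 0.0, 313.5], [0.0, 593.7, 232.7], [0.0, 0.0, 1.0]] [[-0.018, 0.99, -0.141, 0.26], [-1.0, -0.019, -0.005, 0.099], [-0.007, 0.14, 0.99, 1.793], [0.0, 0.0, 0.0, 1.0]]
side [[446.1, 0.0, 310.8], [0.0, 446.1, 241.1], [0.0, 0.0, 1.0]] [[0.813, 0.43, -0.393, 0.116], [-0.582, 0.588, -0.562, -0.519], [-0.01, 0.685, 0.728, 0.854], [0.0, 0.0, 0.0, 1.0]]
```

View pics/t0.png

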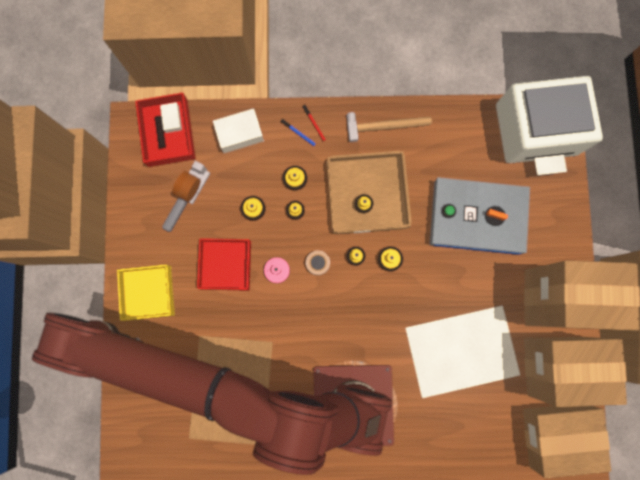

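View pics/s0.png

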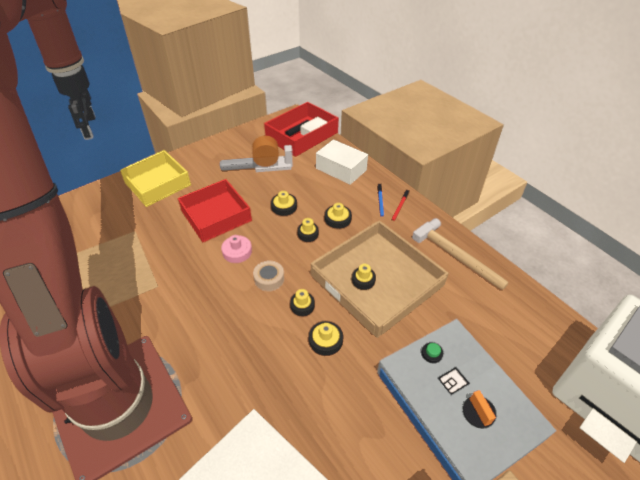

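Top view: yellow-faced wheels at (294,178), (253,208) and (390,259) look large. Those at (295,210) and (356,256) look small, and the stray is in the carton at (364,203). The pink look-alike is at (277,270) and the tape at (318,262). Bin candidates: red at (224,264), about 50 px = 150 mm and empty, which fits; red tool tray with things in it at (165,130), no; yellow at (146,292), no. I'll confirm in enlarged crops.

Run:
```python
from h import *
t=cv2.imread("pics/t0.png");s=cv2.imread("pics/s0.png")
crop(t,190,140,540,300,2.28,"t1.png");crop(s,170,170,570,470,2,"s1.png")
```

```text
(no output)
```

View pics/t1.png

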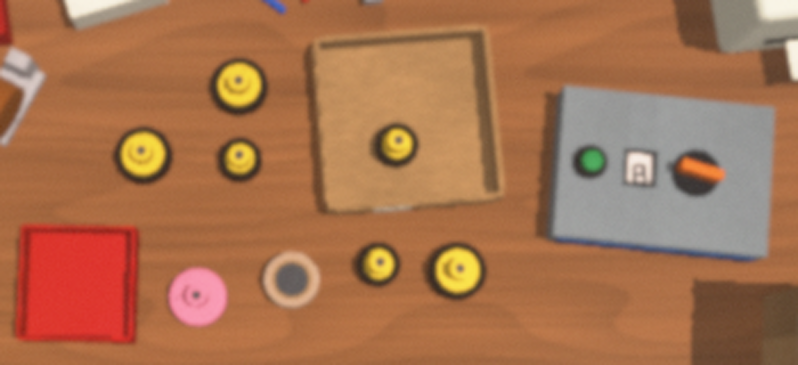

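View pics/s1.png

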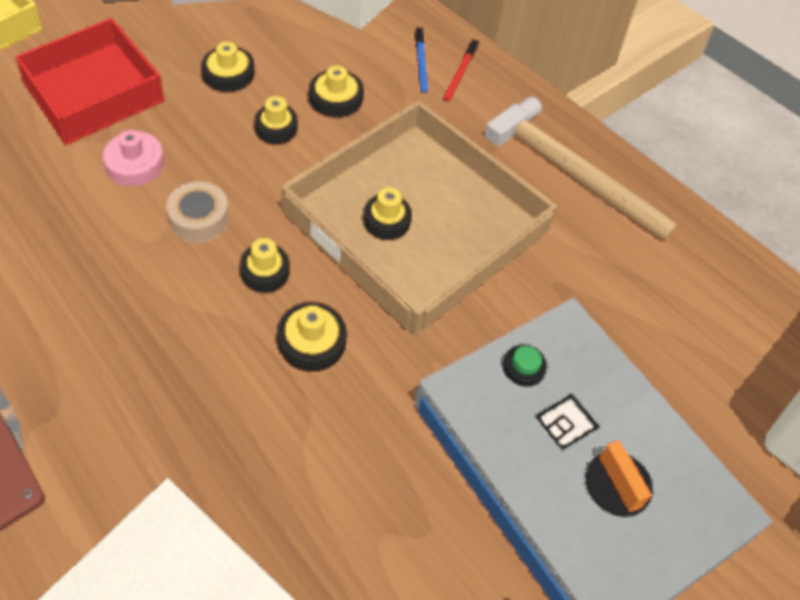

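The crops confirm it. The three big discs (crop 238,87; 143,155; 457,270) are visibly wider than the small ones (240,159; 379,263) and the stray (397,143). The plain red box at (77,284) is the bin. The window shows a digit that I still need to identify.

Run:
```python
from h import *
T=lambda x,y:(190+x/2.28,140+y/2.28)
S=lambda x,y:(170+x/2,170+y/2)
for k,a,b in [("W1",(238,80),(337,72)),("W2",(142,150),(227,47)),("W3",(460,267),(312,317)),("stray",(398,141),(389,193)),("s1",(239,156),(276,104)),("s2",(379,262),(264,244)),
 ("dialA",(680,165),(610,447)),("dialB",(722,176),(643,507)),("btn",(592,159),(529,358)),("win",(640,168),(567,421)),
 ("cNW",(313,42),(420,105)),("cNE",(487,28),(553,208)),("cSE",(501,197),(413,322)),("cSW",(325,212),(283,192)),
 ("bNW",(20,227),(112,24)),("bNE",(137,228),(162,83)),("bSE",(133,341),(68,137)),("ctNW",(565,86),(573,300)),("ctNE",(775,108),(770,520)),("ctSW",(552,238),(420,388))]:
    p,e=tri(T(*a),S(*b)); print(k,p.round(3),round(e,4))
t=cv2.imread("pics/t0.png");s=cv2.imread("pics/s0.png")
a=cv2.resize(t[190:240,430:530],None,fx=6,fy=6,interpolation=2);a=cv2.rotate(a,cv2.ROTATE_180)*0+a
b=cv2.resize(s[340:440,410:510],None,fx=3,fy=3,interpolation=2)
cv2.imwrite("pics/d0.png",np.hstack([cv2.resize(a,(600,300)),b[:300]][:2]) if False else np.vstack([a,np.pad(b,((0,0),(0,300),(0,0)))]))
```

```text
W1 [0.684 0.162 0.05 ] 0.0009
W2 [0.592 0.289 0.053] 0.0005
W3 [ 0.431 -0.121  0.048] 0.0009
stray [ 0.597 -0.046  0.06 ] 0.0021
s1 [0.583 0.162 0.048] 0.0023
s2 [ 0.44  -0.017  0.055] 0.0026
dialA [ 0.556 -0.409  0.074] 0.0021
dialB [ 0.541 -0.465  0.066] 0.0006
btn [ 0.567 -0.296  0.067] 0.0016
win [ 0.557 -0.362  0.051] 0.0011
cNW [0.74  0.06  0.036] 0.006
cNE [ 0.749 -0.169  0.045] 0.0027
cSE [ 0.523 -0.181  0.028] 0.0032
cSW [0.512 0.05  0.03 ] 0.006
bNW [0.497 0.452 0.033] 0.0016
bNE [0.492 0.298 0.034] 0.0005
bSE [0.347 0.306 0.01 ] 0.005
ctNW [ 0.669 -0.27   0.047] 0.0003
ctNE [ 0.632 -0.545  0.053] 0.0008
ctSW [ 0.47  -0.246  0.038] 0.0044
```

View pics/d0.png

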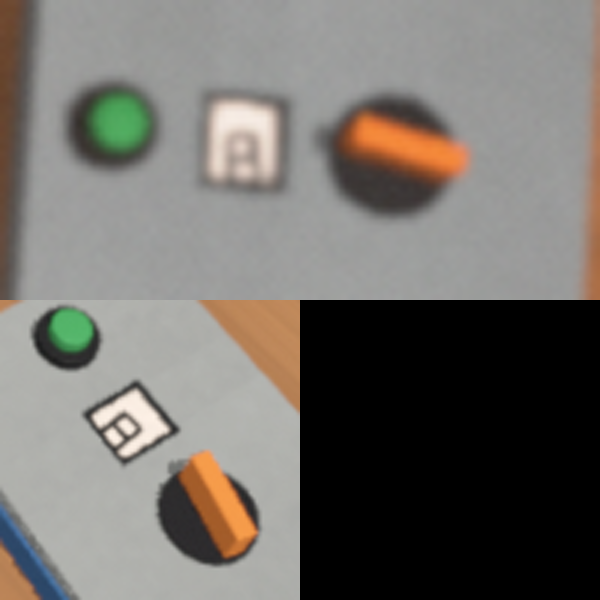

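Window: the upper part of a closed-loop digit (8) sits low in it. The bar lies at about 75°, so the dial is at about 4.84 rad (n≈7.7) and must go back (counter-clockwise) about 277°. Next, a helper for rows and the carton and bin fits.

```bash
cat >> h.py <<'E'
def psi():
    import scipy.spatial.transform as t
    y=t.Rotation.from_rotvec(r.state()["eef_rot"]).as_matrix()[:,1]; return np.degrees(np.arctan2(y[1],y[0]))
def plan(wps,p=None,a=None,step=0.06):
    """wps: (x,y,z,psi_deg,closure[,wait rows]); prints rows"""
    p=np.array(r.state()["tcp_pos"] if p is None else p,float); a=psi() if a is None else a
    for x,y,z,b,c,*w in wps:
        da=-np.radians((b-a)); n=int(np.ceil(abs(da)/.185-1e-6))
        if n: print(f"  turn x{n}: [0,0,0,{da/n:.4f},{c}]")
        a=b; s,co=np.sin(np.radians(a)),np.cos(np.radians(a))
        d=np.array([x,y,z])-p; tl=np.array([-s*d[0]+co*d[1],co*d[0]+s*d[1],-d[2]]); p=np.array([x,y,z])
        m=int(np.ceil(np.linalg.norm(tl)/step-1e-6))
        if m: print(f"  move x{m}: {np.round([*(tl/m),0,c],4).tolist()}")
        if w: print(f"  wait x{w[0]} closure {c}")
E
python3 - <<'E'
from h import *
T=lambda x,y:(190+x/2.28,140+y/2.28)
for n,q,z in [("carton",[(313,42),(487,28),(501,197),(325,212)],.045),("bin",[(20,227),(137,228),(133,341),(17,338)],.05)]:
    P=np.array([atz("top",T(*c),z)[:2] for c in q]);print(n,P.mean(0).round(4),P.round(3).tolist())
for k,a,b,z in [("W1",(238,80),(337,72),.05),("W2",(142,150),(227,47),.05),("W3",(460,267),(312,317),.05),("stray",(398,141),(389,193),.055),("dA",(680,165),(610,447),.086),("dB",(722,176),(643,507),.086),("btn",(592,159),(529,358),.065),("win",(640,168),(567,421),.05)]:
    print(k,atz("top",T(*a),z)[:2].round(4),atz("side",(170+b[0]/2,170+b[1]/2),z)[:2].round(4))
plan([(.5,.1,.25,-15,0),(.547,-.436,.2,-15,0.3),(.547,-.436,.12,-15,0.3)])
E
```

```text
carton [ 0.6284 -0.0588] [[0.735, 0.062], [0.75, -0.17], [0.522, -0.179], [0.507, 0.051]]
bin [0.419  0.3749] [[0.494, 0.449], [0.49, 0.296], [0.343, 0.302], [0.35, 0.452]]
W1 [0.684  0.1624] [0.6849 0.162 ]
W2 [0.5926 0.2895] [0.5943 0.292 ]
W3 [ 0.4308 -0.1214] [ 0.4294 -0.1222]
stray [ 0.5971 -0.0458] [ 0.6012 -0.0431]
dA [ 0.5531 -0.4044] [ 0.5501 -0.411 ]
dB [ 0.5378 -0.4578] [ 0.5308 -0.4661]
btn [ 0.5667 -0.2962] [ 0.5691 -0.2959]
win [ 0.5562 -0.3621] [ 0.5574 -0.3625]
  turn x9: [0,0,0,0.1655,0]
  move x10: [-0.0422, 0.0404, -0.0002, 0.0, 0.0]
  move x10: [-0.0506, 0.0184, 0.005, 0.0, 0.3]
  move x2: [0.0, 0.0, 0.04, 0.0, 0.3]
```

Call:
play_rows:
  plan:
    - [0, 0, 0, 0.1655, 0.3]
    - [0, 0, 0, 0.1655, 0.3]
    - [0, 0, 0, 0.1655, 0.3]
    - [0, 0, 0, 0.1655, 0.3]
    - [0, 0, 0, 0.1655, 0.3]
    - [0, 0, 0, 0.1655, 0.3]
    - [0, 0, 0, 0.1655, 0.3]
    - [0, 0, 0, 0.1655, 0.3]
    - [0, 0, 0, 0.1655, 0.3]

```text
t: 1.23
tcp_pos: [0.2184, 0.6119, 0.2478]
eef_rot: [2.497, 1.906, -0.001]
ft_force: [-0.4, 0.7, -0.2]
gripper_width: 0.0596
grasp_force: 0.0
```

Call:
play_rows:
  plan:
    - [-0.0422, 0.0404, 0, 0, 0.3]
    - [-0.0422, 0.0404, 0, 0, 0.3]
    - [-0.0422, 0.0404, 0, 0, 0.3]
    - [-0.0422, 0.0404, 0, 0, 0.3]
    - [-0.0422, 0.0404, 0, 0, 0.3]
    - [-0.0422, 0.0404, 0, 0, 0.3]
    - [-0.0422, 0.0404, 0, 0, 0.3]
    - [-0.0422, 0.0404, 0, 0, 0.3]
    - [-0.0422, 0.0404, 0, 0, 0.3]
    - [-0.0422, 0.0404, 0, 0, 0.3]

```text
t: 2.48
tcp_pos: [0.5001, 0.0983, 0.2483]
eef_rot: [-2.492, -1.913, -0.001]
ft_force: [0.8, 0.9, 0.6]
gripper_width: 0.0597
grasp_force: 0.0
```

Call:
play_rows:
  plan:
    - [-0.0505, 0.0184, 0, 0, 0.3]
    - [-0.0505, 0.0184, 0, 0, 0.3]
    - [-0.0505, 0.0184, 0, 0, 0.3]
    - [-0.0505, 0.0184, 0, 0, 0.3]
    - [-0.0505, 0.0184, 0, 0, 0.3]
    - [-0.0505, 0.0184, 0, 0, 0.3]
    - [-0.0505, 0.0184, 0, 0, 0.3]
    - [-0.0505, 0.0184, 0, 0, 0.3]
    - [-0.0505, 0.0184, 0, 0, 0.3]
    - [-0.0505, 0.0184, 0, 0, 0.3]

```text
t: 3.72
tcp_pos: [0.547, -0.4367, 0.2476]
eef_rot: [-2.491, -1.913, 0.0]
ft_force: [0.8, -0.4, 0.9]
gripper_width: 0.0598
grasp_force: 0.0
```

Run:
```python
from h import *
st();print(psi())
plan([(.546,-.434,.13,-16,.3),(.546,-.434,.076,-16,.3),(.546,-.434,.076,-16,1,4)])
```

```text
{'t': 3.725, 'joints': [0.017, 0.575, 0.923, 1.358, -0.454, 1.428, 0.663], 'tcp_pos': [0.547, -0.437, 0.248], 'eef_rot': [-2.491, -1.913, 0.0], 'ft_force': [0.822, -0.401, 0.857], 'gripper_width': 0.06, 'grasp_force': 0.0}
-14.937485217311647
  turn x1: [0,0,0,0.0185,0.3]
  move x2: [0.0012, -0.0009, 0.0588, 0.0, 0.3]
  move x1: [0.0, 0.0, 0.054, 0.0, 0.3]
  wait x4 closure 1
```

Call:
play_rows:
  plan:
    - [0.001, -0.001, 0.0588, 0.0185, 0.3]
    - [0.001, -0.001, 0.0588, 0, 0.3]
    - [0, 0, 0.03, 0, 0.3]
    - [0, 0, 0.0244, 0, 0.3]
    - [0, 0, 0, 0, 0.3]
    - [0, 0, 0, 0, 1]
    - [0, 0, 0, 0, 1]
    - [0, 0, 0, 0, 1]
    - [0, 0, 0, 0, 1]

```text
t: 4.85
tcp_pos: [0.5481, -0.4336, 0.0781]
eef_rot: [2.504, 1.888, 0.003]
ft_force: [8.3, -4.5, -0.4]
gripper_width: 0.0127
grasp_force: 63.0
```

Call:
play_rows:
  plan:
    - [0, 0, 0, 0, 1]
    - [0, 0, 0, -0.15, 1]
    - [0, 0, 0, -0.15, 1]
    - [0, 0, 0, 0, 1]

```text
t: 5.35
tcp_pos: [0.5478, -0.4336, 0.0781]
eef_rot: [2.192, 2.244, 0.002]
ft_force: [7.9, -3.6, -0.1]
gripper_width: 0.013
grasp_force: 63.0
```

Run:
```python
from h import *
st();print(psi())
```

```text
{'t': 5.35, 'joints': [0.078, 0.672, 0.772, 1.546, -0.504, 1.126, 0.983], 'tcp_pos': [0.548, -0.434, 0.078], 'eef_rot': [2.192, 2.244, 0.002], 'ft_force': [7.927, -3.633, -0.088], 'gripper_width': 0.013, 'grasp_force': 62.985}
1.341223895888347
```

Call:
play_rows:
  plan:
    - [0, 0.002, 0, -0.15, 1]
    - [0, 0, 0, -0.15, 1]
    - [0, 0, 0, -0.15, 1]
    - [0, 0, 0, -0.15, 1]
    - [0, 0, 0, -0.15, 1]
    - [0, 0, 0, -0.15, 1]
    - [0, 0, 0, -0.15, 1]
    - [0, 0, 0, -0.15, 1]
    - [0, 0, 0, -0.15, 1]
    - [0, 0, 0, -0.15, 1]

```text
t: 6.6
tcp_pos: [0.5469, -0.4347, 0.078]
eef_rot: [0.074, 3.14, -0.004]
ft_force: [-2.0, -2.4, 3.6]
gripper_width: 0.0125
grasp_force: 63.6
```

Run:
```python
from h import *
st();print(psi())
```

```text
{'t': 6.6, 'joints': [0.291, 0.587, 0.445, 1.531, -0.271, 1.083, 2.322], 'tcp_pos': [0.547, -0.435, 0.078], 'eef_rot': [0.074, 3.14, -0.004], 'ft_force': [-2.048, -2.406, 3.635], 'gripper_width': 0.013, 'grasp_force': 63.575}
87.28804699237739
```

Call:
play_rows:
  plan:
    - [0, 0, 0, 0, 0.3]
    - [0, 0, 0, 0, 0.3]
    - [0, 0, 0, 0, 0.3]
    - [0, 0, -0.04, 0, 0.3]
    - [0, 0, -0.02, 0, 0.3]

```text
t: 7.22
tcp_pos: [0.5481, -0.4333, 0.1384]
eef_rot: [0.081, 3.139, -0.002]
ft_force: [-0.2, -0.9, -0.7]
gripper_width: 0.0599
grasp_force: 0.0
```

Call:
play_rows:
  plan:
    - [0, 0, 0, 0.18, 0.3]
    - [0, 0, 0, 0.18, 0.3]
    - [0, 0, 0, 0.18, 0.3]
    - [0, 0, 0, 0.18, 0.3]
    - [0, 0, 0, 0.18, 0.3]
    - [0, 0, 0, 0.18, 0.3]
    - [0, 0, 0, 0.18, 0.3]
    - [0, 0, 0, 0.18, 0.3]
    - [0, 0, 0, 0.18, 0.3]

```text
t: 8.35
tcp_pos: [0.5476, -0.4327, 0.1363]
eef_rot: [2.336, 2.1, 0.0]
ft_force: [-0.7, -0.3, -0.2]
gripper_width: 0.0596
grasp_force: 0.0
```

Call:
play_rows:
  plan:
    - [0, 0, 0, 0.18, 0.3]
    - [0, 0, 0, 0.18, 0.3]
    - [0, 0, 0, 0.18, 0.3]
    - [0, 0, 0, 0.18, 0.3]
    - [0, 0, 0, 0.18, 0.3]
    - [0, 0, 0, 0.18, 0.3]
    - [0, 0, 0, 0.18, 0.3]
    - [0, 0, 0, 0.18, 0.3]
    - [0, 0, 0, 0.0816, 0.3]
    - [0, 0, 0, 0, 0.3]

```text
t: 9.6
tcp_pos: [0.5476, -0.4326, 0.1361]
eef_rot: [3.14, -0.079, -0.001]
ft_force: [0.1, -0.5, 0.0]
gripper_width: 0.0596
grasp_force: 0.0
```

Run:
```python
from h import *
st();print(psi());s=snap("side","s2.png");t=snap("top","t2.png")
a=cv2.resize(t[190:240,430:530],None,fx=6,fy=6,interpolation=2);b=cv2.resize(s[340:440,410:510],None,fx=3,fy=3,interpolation=2)
cv2.imwrite("pics/d2.png",np.vstack([a,np.pad(b,((0,0),(0,300),(0,0)))]))
```

```text
{'t': 9.6, 'joints': [-0.099, 0.778, 1.126, 1.503, -0.713, 1.315, -0.524], 'tcp_pos': [0.548, -0.433, 0.136], 'eef_rot': [3.14, -0.079, -0.001], 'ft_force': [0.058, -0.465, 0.006], 'gripper_width': 0.06, 'grasp_force': 0.0}
-92.87883390788917
```

View pics/d2.png

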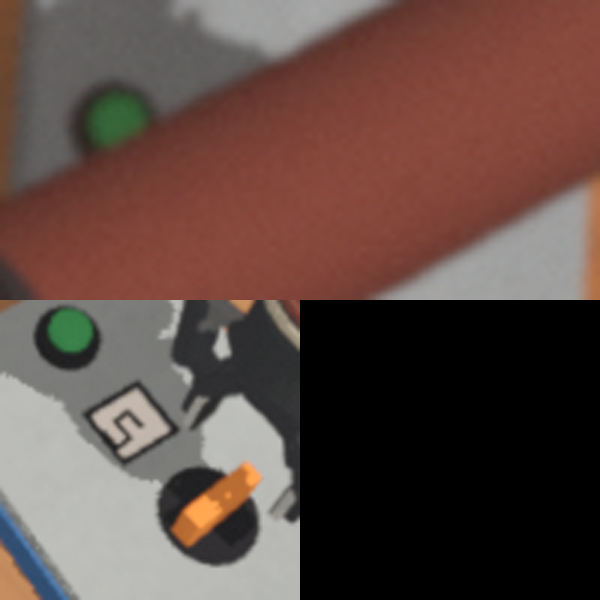

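The window shows a 5, slightly low, as predicted (n≈4.85). I'll regrip and turn back a further 3.05 rad.

Call:
play_rows:
  plan:
    - [0.0015, 0.0005, 0.03, 0, 0.3]
    - [0, 0, 0.03, 0, 0.3]
    - [0, 0, 0, 0, 1]
    - [0, 0, 0, 0, 1]
    - [0, 0, 0, 0, 1]
    - [0, 0, 0, 0, 1]
    - [0, 0, 0, 0, 1]

```text
t: 10.58
tcp_pos: [0.5492, -0.4348, 0.0782]
eef_rot: [3.138, -0.08, 0.003]
ft_force: [-0.2, -3.1, 6.7]
gripper_width: 0.0133
grasp_force: 61.6
```

Call:
play_rows:
  plan:
    - [0, 0, 0, -0.15, 1]
    - [0, 0, 0, -0.15, 1]
    - [0, 0, 0, -0.15, 1]
    - [0, 0, 0, -0.15, 1]
    - [0, 0, 0, -0.15, 1]
    - [0, 0, 0, -0.15, 1]
    - [0, 0, 0, -0.15, 1]
    - [0, 0, 0, -0.15, 1]
    - [0, 0, 0, -0.15, 1]
    - [0, 0, 0, -0.15, 1]

```text
t: 11.82
tcp_pos: [0.5482, -0.4338, 0.0781]
eef_rot: [-2.348, -2.087, -0.0]
ft_force: [-5.4, 2.6, 11.9]
gripper_width: 0.013
grasp_force: 62.1
```

Call:
play_rows:
  plan:
    - [0, 0, 0, -0.15, 1]
    - [0, 0, 0, -0.15, 1]
    - [0, 0, 0, -0.15, 1]
    - [0, 0, 0, -0.15, 1]
    - [0, 0, 0, -0.15, 1]
    - [0, 0, 0, -0.15, 1]
    - [0, 0, 0, -0.15, 1]
    - [0, 0, 0, -0.15, 1]
    - [0, 0, 0, -0.15, 1]
    - [0, 0, 0, -0.15, 1]

```text
t: 13.08
tcp_pos: [0.5471, -0.4347, 0.0781]
eef_rot: [-0.297, -3.126, 0.001]
ft_force: [-9.0, 1.6, 11.6]
gripper_width: 0.0127
grasp_force: 62.1
```

Run:
```python
from h import *
st();print(psi())
```

```text
{'t': 13.075, 'joints': [0.297, 0.588, 0.437, 1.527, -0.267, 1.087, 2.176], 'tcp_pos': [0.547, -0.435, 0.078], 'eef_rot': [-0.297, -3.126, 0.001], 'ft_force': [-8.972, 1.645, 11.617], 'gripper_width': 0.013, 'grasp_force': 62.128}
79.16098011800518
```

Call:
play_rows:
  plan:
    - [0, 0, 0, -0.046, 1]
    - [0, 0, 0, 0, 1]
    - [0, 0, 0, 0, 0.3]
    - [0, 0, 0, 0, 0.3]
    - [0, 0, 0, 0, 0.3]
    - [0, 0, -0.04, 0, 0.3]
    - [0, 0, -0.06, 0, 0.3]

```text
t: 13.95
tcp_pos: [0.5481, -0.4323, 0.1753]
eef_rot: [-0.229, -3.129, -0.003]
ft_force: [0.9, -0.2, 0.2]
gripper_width: 0.0599
grasp_force: 0.0
```

Call:
play_rows:
  plan:
    - [0.06, 0, 0, 0.18, 0.3]
    - [0.06, 0, 0, 0.18, 0.3]
    - [0.05, 0, 0, 0.18, 0.3]
    - [0.05, 0, 0, 0.18, 0.3]
    - [0.05, 0, 0, 0.18, 0.3]
    - [0, 0, 0, 0.18, 0.45]
    - [0, 0, 0, 0.18, 0.45]
    - [0, 0, 0, 0.18, 0.45]

```text
t: 14.95
tcp_pos: [0.3185, -0.3117, 0.1766]
eef_rot: [2.242, 2.2, 0.001]
ft_force: [0.5, 0.2, -0.4]
gripper_width: 0.0469
grasp_force: 0.0
```

Run:
```python
from h import *
st();print(psi());s=snap("side","s3.png");t=snap("top","t3.png")
a=cv2.resize(t[190:240,430:530],None,fx=6,fy=6,interpolation=2);b=cv2.resize(s[340:440,410:510],None,fx=3,fy=3,interpolation=2);c=cv2.resize(s[300:440,340:480],(300,300))
cv2.imwrite("pics/d3.png",np.vstack([a,np.hstack([b,c])]))
plan([(.5985,-.045,.2,0,.45),(.5985,-.045,.047,0,.45)])
```

```text
{'t': 14.95, 'joints': [0.081, -0.066, 0.581, 2.056, 0.039, 1.14, 0.626], 'tcp_pos': [0.318, -0.312, 0.177], 'eef_rot': [2.242, 2.2, 0.001], 'ft_force': [0.546, 0.18, -0.368], 'gripper_width': 0.047, 'grasp_force': 0.0}
-1.0812018490566526
  turn x1: [0,0,0,-0.0156,0.45]
  move x7: [0.0381, 0.04, -0.0034, 0.0, 0.45]
  move x3: [0.0, 0.0, 0.051, 0.0, 0.45]
```

View pics/d3.png

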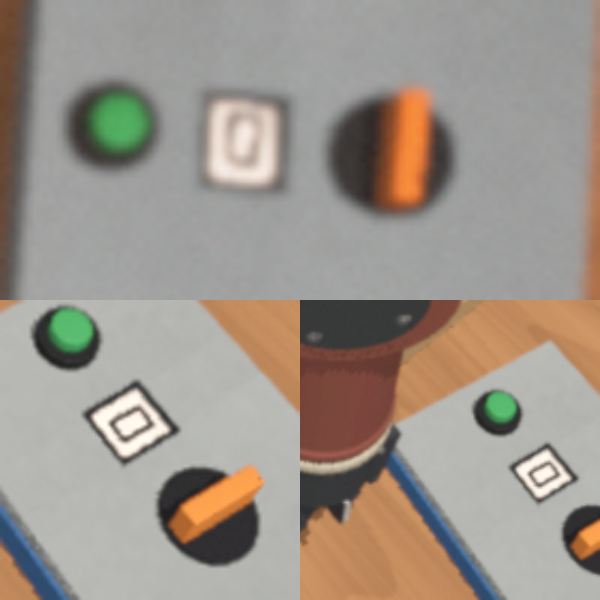

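The window shows a whole, centred 0. Now the stray.

Call:
play_rows:
  plan:
    - [0, 0, 0, -0.0156, 0.45]
    - [0.0381, 0.04, 0, 0, 0.45]
    - [0.0381, 0.04, 0, 0, 0.45]
    - [0.0381, 0.04, 0, 0, 0.45]
    - [0.0381, 0.04, 0, 0, 0.45]
    - [0.0381, 0.04, 0, 0, 0.45]
    - [0.0381, 0.04, 0, 0, 0.45]
    - [0.0381, 0.04, 0, 0, 0.45]

```text
t: 16.05
tcp_pos: [0.599, -0.0431, 0.1762]
eef_rot: [2.214, 2.229, -0.0]
ft_force: [0.8, -0.2, 1.4]
gripper_width: 0.0469
grasp_force: 0.0
```

Call:
play_rows:
  plan:
    - [0, 0, 0.05, 0, 0.45]
    - [0, 0, 0.05, 0, 0.45]
    - [0, 0, 0.029, 0, 0.45]
    - [0, 0, 0, 0, 0.45]
    - [0, 0, 0, 0, 1]
    - [0, 0, 0, 0, 1]
    - [0, 0, 0, 0, 1]
    - [0, 0, 0, 0, 1]

```text
t: 17.05
tcp_pos: [0.5978, -0.0445, 0.0476]
eef_rot: [2.218, 2.224, 0.0]
ft_force: [0.5, 0.1, 0.7]
gripper_width: 0.0263
grasp_force: 59.1
```

Call:
play_rows:
  plan:
    - [0, 0, -0.04, 0, 1]
    - [0, 0, -0.06, 0, 1]
    - [0, 0, -0.05, 0, 1]
    - [0, 0, 0, 0, 1]

```text
t: 17.55
tcp_pos: [0.5999, -0.0447, 0.2018]
eef_rot: [2.215, 2.221, 0.009]
ft_force: [0.2, 0.3, -3.6]
gripper_width: 0.0262
grasp_force: 59.5
```

Run:
```python
from h import *
st();print(psi())
plan([(.42,.375,.2,0,1),(.42,.375,.05,0,1)])
```

```text
{'t': 17.55, 'joints': [-0.251, 0.262, 0.301, 1.67, -0.083, 1.216, 0.071], 'tcp_pos': [0.6, -0.045, 0.202], 'eef_rot': [2.215, 2.221, 0.009], 'ft_force': [0.238, 0.252, -3.58], 'gripper_width': 0.026, 'grasp_force': 59.49}
0.13777938897063752
  turn x1: [0,0,0,0.0024,1]
  move x8: [0.0525, -0.0225, 0.0002, 0.0, 1.0]
  move x3: [0.0, 0.0, 0.05, 0.0, 1.0]
```

Call:
play_rows:
  plan:
    - [0.05, -0.0214, 0, 0, 1]
    - [0.05, -0.0214, 0, 0, 1]
    - [0.05, -0.0214, 0, 0, 1]
    - [0.05, -0.0214, 0, 0, 1]
    - [0.05, -0.0214, 0, 0, 1]
    - [0.05, -0.0214, 0, 0, 1]
    - [0.05, -0.0214, 0, 0, 1]
    - [0.05, -0.0214, 0, 0, 1]
    - [0.02, -0.0086, 0, 0, 1]
    - [0, 0, 0, 0, 1]

```text
t: 18.8
tcp_pos: [0.415, 0.3765, 0.1958]
eef_rot: [-2.214, -2.228, 0.004]
ft_force: [-0.1, -0.1, -1.6]
gripper_width: 0.0263
grasp_force: 59.7
```

Call:
play_rows:
  plan:
    - [0, 0, 0.05, 0, 1]
    - [0, 0, 0.05, 0, 1]
    - [0, 0, 0.03, 0, 1]
    - [0, 0, 0.02, 0, 1]
    - [0, 0, 0, 0, 1]
    - [0, 0, 0, 0, 0.45]
    - [0, 0, 0, 0, 0.45]
    - [0, 0, 0, 0, 0.45]

```text
t: 19.8
tcp_pos: [0.4171, 0.3749, 0.0474]
eef_rot: [2.219, 2.224, 0.0]
ft_force: [0.8, -0.5, -0.3]
gripper_width: 0.0468
grasp_force: 0.0
```

Call:
play_rows:
  plan:
    - [0, 0, -0.04, 0, 0.45]
    - [0, 0, -0.06, 0, 0.45]
    - [0, 0, -0.05, 0, 0.45]
    - [-0.0, -0.05, 0, 0, 0.45]
    - [0, -0.05, 0, 0, 0.45]

```text
t: 20.42
tcp_pos: [0.3161, 0.3749, 0.1981]
eef_rot: [-2.22, -2.223, -0.003]
ft_force: [-1.3, 1.0, 0.0]
gripper_width: 0.0469
grasp_force: 0.0
```

Run:
```python
from h import *
st();print(psi());t=snap("top","t4.png");s=snap("side","s4.png")
crop(t,190,140,540,300,2.28,"t5.png");crop(s,170,170,570,470,2,"s5.png")
plan([(.593,.2895,.18,0,.45),(.593,.2895,.042,0,.45)])
```

```text
{'t': 20.425, 'joints': [-0.875, 0.049, -0.089, 1.908, 0.005, 1.183, -0.964], 'tcp_pos': [0.316, 0.375, 0.198], 'eef_rot': [-2.22, -2.223, -0.003], 'ft_force': [-1.297, 0.97, 0.043], 'gripper_width': 0.047, 'grasp_force': 0.0}
0.07728670269782259
  turn x1: [0,0,0,0.0078,0.45]
  move x5: [-0.0172, 0.0562, 0.0035, 0.0, 0.45]
  move x3: [0.0, 0.0, 0.046, 0.0, 0.45]
```

View pics/t5.png

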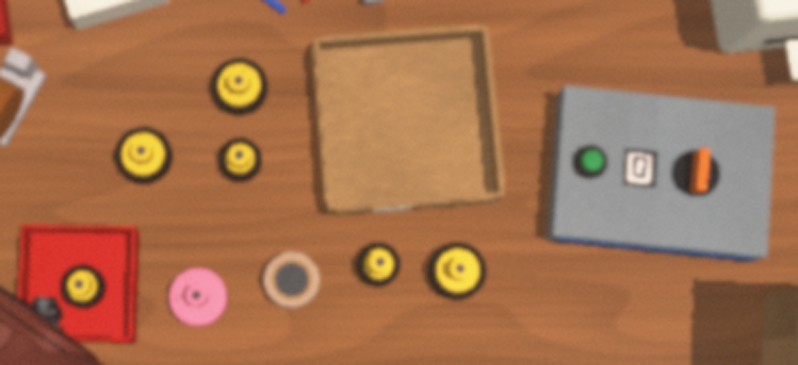

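The stray lies in the bin at crop (82,286), the carton is empty, and the wheels are unmoved. Now the wheel at (143,155).

Call:
play_rows:
  plan:
    - [-0.0172, 0.0554, 0, 0, 0.45]
    - [-0.0172, 0.0554, 0, 0, 0.45]
    - [-0.0172, 0.0554, 0, 0, 0.45]
    - [-0.0172, 0.0554, 0, 0, 0.45]
    - [-0.0172, 0.0554, 0, 0, 0.45]
    - [0, 0, 0.05, 0, 0.45]
    - [0, 0, 0.05, 0, 0.45]
    - [0, 0, 0.04, 0, 0.45]
    - [0, 0, 0.0155, 0, 0.45]
    - [0, 0, 0, 0, 0.45]

```text
t: 21.78
tcp_pos: [0.5945, 0.2893, 0.0419]
eef_rot: [2.219, 2.224, -0.0]
ft_force: [-0.1, 0.5, 1.4]
gripper_width: 0.0472
grasp_force: 0.0
```

Call:
play_rows:
  plan:
    - [0, 0, 0, 0, 1]
    - [0, 0, 0, 0, 1]
    - [0, 0, 0, 0, 1]
    - [0, 0, 0, 0, 1]
    - [0, 0, -0.04, 0, 1]
    - [0, 0, -0.06, 0, 1]
    - [0, 0, -0.06, 0, 1]
    - [0, 0, 0, 0, 1]

```text
t: 22.78
tcp_pos: [0.5967, 0.2906, 0.2084]
eef_rot: [2.217, 2.222, 0.016]
ft_force: [1.1, -0.9, -2.5]
gripper_width: 0.0261
grasp_force: 60.0
```

Run:
```python
from h import *
st();print(psi())
plan([(.678,-.004,.2,0,1),(.678,-.004,.049,0,1)])
```

```text
{'t': 22.775, 'joints': [-0.603, 0.375, 0.108, 1.494, -0.042, 1.264, -0.487], 'tcp_pos': [0.597, 0.291, 0.208], 'eef_rot': [2.217, 2.222, 0.016], 'ft_force': [1.057, -0.916, -2.463], 'gripper_width': 0.026, 'grasp_force': 59.976}
0.11702061244696137
  turn x1: [0,0,0,0.0020,1]
  move x6: [-0.0491, 0.0135, 0.0014, 0.0, 1.0]
  move x3: [0.0, 0.0, 0.0503, 0.0, 1.0]
```

Call:
play_rows:
  plan:
    - [-0.0489, 0.0139, 0, 0, 1]
    - [-0.0489, 0.0139, 0, 0, 1]
    - [-0.0489, 0.0139, 0, 0, 1]
    - [-0.0489, 0.0139, 0, 0, 1]
    - [-0.0489, 0.0139, 0, 0, 1]
    - [-0.0489, 0.0139, 0, 0, 1]
    - [0, 0, 0, 0, 1]
    - [0, 0, 0.05, 0, 1]
    - [0, 0, 0.05, 0, 1]

```text
t: 23.9
tcp_pos: [0.6779, -0.0028, 0.1002]
eef_rot: [-2.218, -2.224, -0.001]
ft_force: [0.1, 0.7, -3.8]
gripper_width: 0.0262
grasp_force: 60.1
```

Call:
play_rows:
  plan:
    - [0, 0, 0.03, 0, 1]
    - [0, 0, 0.015, 0, 1]
    - [0, 0, 0.008, 0, 1]
    - [0, 0, 0, 0, 1]

```text
t: 24.4
tcp_pos: [0.6788, -0.0035, 0.0497]
eef_rot: [2.218, 2.224, 0.002]
ft_force: [0.5, -0.3, -2.5]
gripper_width: 0.0257
grasp_force: 60.0
```

Run:
```python
from h import *
st();print(psi())
```

```text
{'t': 24.4, 'joints': [-0.212, 0.553, 0.205, 1.595, -0.127, 1.006, 0.034], 'tcp_pos': [0.679, -0.004, 0.05], 'eef_rot': [2.218, 2.224, 0.002], 'ft_force': [0.508, -0.306, -2.52], 'gripper_width': 0.026, 'grasp_force': 60.045}
0.14037331718439255
```

Call:
play_rows:
  plan:
    - [0, 0, 0.002, 0, 1]
    - [0, 0, 0, 0, 0.45]
    - [0, 0, 0, 0, 0.45]
    - [0, 0, 0, 0, 0.45]
    - [0, 0, -0.04, 0, 0.45]
    - [0, 0, -0.06, 0, 0.45]
    - [0.0552, 0.002, 0, 0, 0.45]
    - [0.0552, 0.002, 0, 0, 0.45]
    - [0.0552, 0.002, 0, 0, 0.45]
    - [0, 0, 0, 0, 0.45]

```text
t: 25.65
tcp_pos: [0.6826, 0.1695, 0.1465]
eef_rot: [-2.207, -2.231, -0.003]
ft_force: [-0.4, 0.1, -0.3]
gripper_width: 0.0467
grasp_force: 0.0
```

Run:
```python
from h import *
st();print(psi());t=snap("top","t6.png");s=snap("side","s6.png")
crop(t,190,140,540,300,2.28,"t7.png")
c=np.hstack([cv2.resize(t[140:300,190:430],(480,320)),cv2.resize(s[170:370,240:460],(320,290))[:290] if 0 else cv2.resize(s[160:370,230:440],(320,320))])
cv2.imwrite("pics/v7.png",c)
plan([(.6845,.1622,.042,0,.45)])
```

```text
{'t': 25.65, 'joints': [-0.426, 0.506, 0.171, 1.445, -0.092, 1.199, -0.232], 'tcp_pos': [0.683, 0.169, 0.146], 'eef_rot': [-2.207, -2.231, -0.003], 'ft_force': [-0.363, 0.062, -0.31], 'gripper_width': 0.047, 'grasp_force': 0.0}
0.6266422101423571
  turn x1: [0,0,0,0.0037,0.45]
  move x2: [-0.0001, 0.0004, 0.0523, 0.0, 0.45]
```

View pics/v7.png

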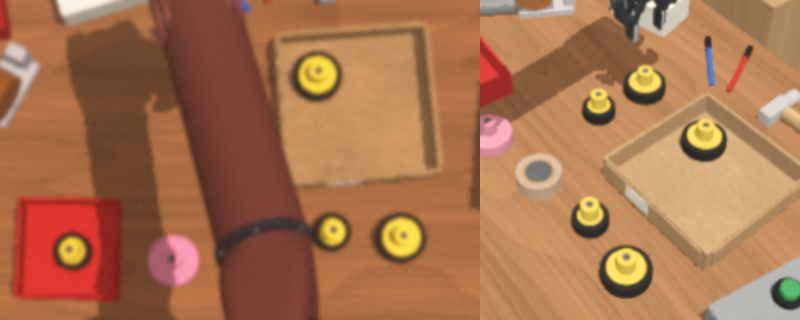

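Wheel one lies flat in the carton corner. The wheel under the gripper is where it was (side pixel 339,207), so I descend on it.

Call:
play_rows:
  plan:
    - [0, 0, 0.05, 0, 0.45]
    - [0, 0, 0.04, 0, 0.45]
    - [0, 0, 0.016, 0, 0.45]
    - [0, 0, 0, 0, 1]
    - [0, 0, 0, 0, 1]
    - [0, 0, 0, 0, 1]
    - [0, 0, 0, 0, 1]
    - [0, 0, -0.04, 0, 1]
    - [0, 0, -0.06, 0, 1]
    - [0, 0, -0.05, 0, 1]

```text
t: 27.0
tcp_pos: [0.6834, 0.1625, 0.1925]
eef_rot: [-2.218, -2.224, -0.0]
ft_force: [-0.8, -0.0, -3.0]
gripper_width: 0.0259
grasp_force: 59.6
```

Run:
```python
from h import *
r.read_camera("side");st();print(psi())
plan([(.683,-.108,.2,0,1),(.683,-.108,.048,0,1)])
```

```text
{'t': 27.05, 'joints': [-0.425, 0.467, 0.183, 1.389, -0.087, 1.284, -0.235], 'tcp_pos': [0.686, 0.163, 0.201], 'eef_rot': [2.216, 2.222, 0.014], 'ft_force': [2.841, 0.559, 3.79], 'gripper_width': 0.026, 'grasp_force': 59.977}
0.15972795483864244
  turn x1: [0,0,0,0.0028,1]
  move x5: [-0.0542, -0.0006, 0.0001, 0.0, 1.0]
  move x3: [0.0, 0.0, 0.0507, 0.0, 1.0]
```

Call:
play_rows:
  plan:
    - [-0.054, -0.0003, 0, 0, 1]
    - [-0.054, -0.0003, 0, 0, 1]
    - [-0.054, -0.0003, 0, 0, 1]
    - [-0.054, -0.0003, 0, 0, 1]
    - [-0.054, -0.0003, 0, 0, 1]
    - [0, 0, 0, 0, 1]
    - [0, 0, 0.05, 0, 1]
    - [0, 0, 0.04, 0, 1]
    - [0, 0, 0, 0, 1]
    - [0, 0, 0, 0, 1]

```text
t: 28.3
tcp_pos: [0.6838, -0.1076, 0.1024]
eef_rot: [2.218, 2.224, 0.002]
ft_force: [0.6, -0.6, -2.8]
gripper_width: 0.0262
grasp_force: 59.8
```

Run:
```python
from h import *
r.read_camera("side");st();print(psi())
plan([(.683,-.108,.048,0,1)])
```

```text
{'t': 28.35, 'joints': [-0.089, 0.525, 0.25, 1.521, -0.14, 1.11, 0.193], 'tcp_pos': [0.684, -0.108, 0.103], 'eef_rot': [2.217, 2.223, 0.003], 'ft_force': [0.37, -1.08, -1.864], 'gripper_width': 0.026, 'grasp_force': 59.843}
0.1509276934041588
  turn x1: [0,0,0,0.0026,1]
  move x1: [-0.0001, -0.0013, 0.0551, 0.0, 1.0]
```

Call:
play_rows:
  plan:
    - [0, -0.001, 0.035, 0, 1]
    - [0, 0, 0.014, 0, 1]
    - [0, 0, 0.006, 0, 1]
    - [0, 0, 0, 0, 1]
    - [0, 0, 0, 0, 0.45]
    - [0, 0, 0, 0, 0.45]
    - [0, 0, 0, 0, 0.45]
    - [0, 0, -0.04, 0, 0.45]
    - [0, 0, -0.06, 0, 0.45]

```text
t: 29.48
tcp_pos: [0.6807, -0.1079, 0.1451]
eef_rot: [-2.217, -2.222, 0.004]
ft_force: [1.3, 0.1, 0.8]
gripper_width: 0.0474
grasp_force: 0.0
```

Call:
play_rows:
  plan:
    - [-0.0027, -0.0506, 0, 0, 0.45]
    - [-0.0027, -0.0506, 0, 0, 0.45]
    - [-0.0027, -0.0506, 0, 0, 0.45]
    - [-0.0027, -0.0506, 0, 0, 0.45]
    - [-0.0027, -0.0506, 0, 0, 0.45]
    - [0, 0, 0, 0, 0.45]

```text
t: 30.22
tcp_pos: [0.426, -0.1226, 0.1459]
eef_rot: [-2.22, -2.221, -0.001]
ft_force: [0.2, 0.4, -0.2]
gripper_width: 0.0472
grasp_force: 0.0
```

Run:
```python
from h import *
t=snap("top","t8.png");s=snap("side","s8.png");st();print(psi())
c=np.hstack([cv2.resize(t[140:300,190:430],(480,320)),cv2.resize(s[160:370,230:440],(320,320))])
cv2.imwrite("pics/v8.png",c)
plan([(.4302,-.1217,.042,0,.45)])
```

```text
{'t': 30.325, 'joints': [-0.105, -0.008, 0.284, 2.079, 0.002, 1.068, 0.18], 'tcp_pos': [0.429, -0.122, 0.147], 'eef_rot': [2.218, 2.223, 0.003], 'ft_force': [0.786, 0.363, 0.516], 'gripper_width': 0.047, 'grasp_force': 0.0}
0.12290839486639528
  turn x1: [0,0,0,0.0021,0.45]
  move x2: [0.0003, 0.0004, 0.0523, 0.0, 0.45]
```

View pics/v8.png

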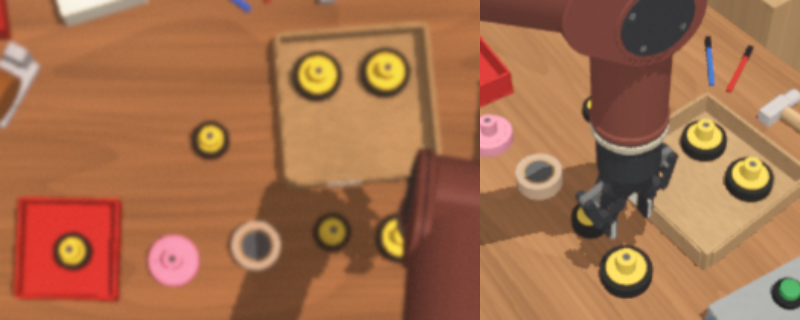

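Two large wheels are in the carton and the third is unmoved, with its boss at crop (627,255).

Call:
play_rows:
  plan:
    - [0, 0.0008, 0.05, 0, 0.45]
    - [0, 0, 0.04, 0, 0.45]
    - [0, 0, 0.0145, 0, 0.45]
    - [0, 0, 0, 0, 1]
    - [0, 0, 0, 0, 1]
    - [0, 0, 0, 0, 1]
    - [0, 0, 0, 0, 1]
    - [0, 0, -0.04, 0, 1]
    - [0, 0, -0.06, 0, 1]
    - [0, 0, 0, 0, 1]

```text
t: 31.58
tcp_pos: [0.4326, -0.1227, 0.1458]
eef_rot: [2.215, 2.219, 0.009]
ft_force: [1.0, -0.5, -2.6]
gripper_width: 0.026
grasp_force: 59.7
```

Run:
```python
from h import *
r.read_camera("side");st();print(psi())
plan([(.579,-.113,.142,0,1),(.579,-.113,.048,0,1)])
```

```text
{'t': 31.625, 'joints': [-0.114, -0.003, 0.293, 2.082, -0.0, 1.058, 0.182], 'tcp_pos': [0.431, -0.122, 0.143], 'eef_rot': [2.216, 2.222, 0.005], 'ft_force': [-0.356, 0.191, -2.582], 'gripper_width': 0.026, 'grasp_force': 59.697}
0.13601200078279976
  turn x1: [0,0,0,0.0024,1]
  move x3: [0.0031, 0.0493, 0.0004, 0.0, 1.0]
  move x2: [0.0, 0.0, 0.047, 0.0, 1.0]
```

Call:
play_rows:
  plan:
    - [0.003, 0.0493, 0, 0, 1]
    - [0.003, 0.0493, 0, 0, 1]
    - [0.003, 0.0493, 0, 0, 1]
    - [0, 0, 0, 0, 1]
    - [0, 0, 0.04, 0, 1]
    - [0, 0, 0.03, 0, 1]
    - [0, 0, 0.015, 0, 1]
    - [0, 0, 0.005, 0, 1]
    - [0, 0, 0, 0, 1]
    - [0, 0, 0, 0, 1]

```text
t: 32.88
tcp_pos: [0.5784, -0.113, 0.0525]
eef_rot: [2.218, 2.223, 0.002]
ft_force: [0.9, -0.1, -1.8]
gripper_width: 0.0261
grasp_force: 60.0
```

Run:
```python
from h import *
st()
```

```text
{'t': 32.875, 'joints': [-0.107, 0.396, 0.272, 1.832, -0.13, 0.929, 0.225], 'tcp_pos': [0.578, -0.113, 0.052], 'eef_rot': [2.218, 2.223, 0.002], 'ft_force': [0.94, -0.108, -1.755], 'gripper_width': 0.026, 'grasp_force': 59.986}
```

Call:
play_rows:
  plan:
    - [0, 0, 0.0045, 0, 1]
    - [0, 0, 0, 0, 1]
    - [0, 0, 0, 0, 0.45]
    - [0, 0, 0, 0, 0.45]
    - [0, 0, 0, 0, 0.45]
    - [0, 0, -0.04, 0, 0.45]
    - [0, 0, -0.06, 0, 0.45]
    - [0, -0.06, 0, 0, 0.3]
    - [0, -0.06, 0, 0, 0.3]
    - [0, -0.05, 0, 0, 0.3]

```text
t: 34.12
tcp_pos: [0.4056, -0.1133, 0.1468]
eef_rot: [-2.219, -2.224, -0.0]
ft_force: [-0.2, -0.4, 0.9]
gripper_width: 0.0597
grasp_force: 0.0
```

Call:
play_rows:
  plan:
    - [0, 0, 0, -0.178, 0.3]
    - [0, 0, 0, -0.178, 0.3]
    - [0, 0, 0, -0.178, 0.3]
    - [0, 0, 0, -0.178, 0.3]
    - [0, 0, 0, -0.178, 0.3]
    - [0, 0, 0, -0.178, 0.3]
    - [0, 0, 0, -0.178, 0.3]
    - [0, 0, 0, -0.178, 0.3]
    - [0, 0, 0, 0, 0.3]

```text
t: 35.25
tcp_pos: [0.4077, -0.1133, 0.147]
eef_rot: [0.228, 3.133, 0.0]
ft_force: [0.3, -0.5, -0.1]
gripper_width: 0.0597
grasp_force: 0.0
```

Run:
```python
from h import *
t=snap("top","t9.png");s=snap("side","s9.png");st();print(psi())
c=np.hstack([cv2.resize(t[140:300,190:430],(480,320)),cv2.resize(s[160:370,230:440],(320,320))])
cv2.imwrite("pics/v9.png",c)
plan([(.5475,-.4335,.15,81.6,.3),(.5475,-.4335,.078,81.6,.3)])
```

```text
{'t': 35.35, 'joints': [-0.193, -0.065, 0.35, 2.128, 0.025, 1.074, 1.566], 'tcp_pos': [0.408, -0.113, 0.147], 'eef_rot': [0.233, 3.133, 0.0], 'ft_force': [-0.638, -0.456, -0.894], 'gripper_width': 0.06, 'grasp_force': 0.0}
81.47565802080207
  turn x1: [0,0,0,-0.0022,0.3]
  move x6: [-0.0308, -0.0494, -0.0005, 0.0, 0.3]
  move x2: [0.0, 0.0, 0.036, 0.0, 0.3]
```

View pics/v9.png

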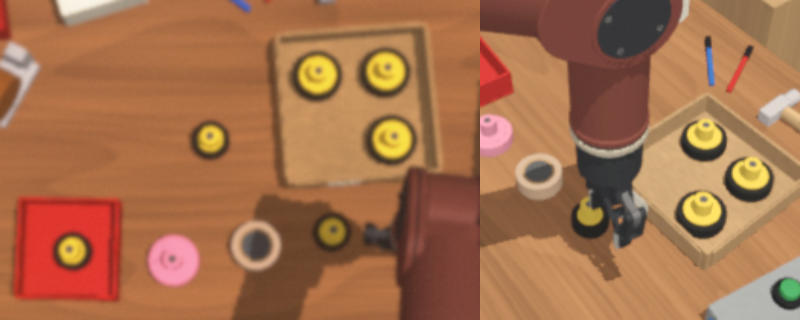

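Three large wheels lie flat in the carton at (317,75), (386,72) and (391,139). Both small wheels remain on the bench. Now I set the dial to 3.

Call:
play_rows:
  plan:
    - [-0.0308, -0.0494, 0, 0, 0.3]
    - [-0.0308, -0.0494, 0, 0, 0.3]
    - [-0.0308, -0.0494, 0, 0, 0.3]
    - [-0.0308, -0.0494, 0, 0, 0.3]
    - [-0.0308, -0.0494, 0, 0, 0.3]
    - [-0.0308, -0.0494, 0, 0, 0.3]
    - [0, 0, 0, 0, 0.3]
    - [0, 0, 0, 0, 0.3]

```text
t: 36.35
tcp_pos: [0.5476, -0.4329, 0.1461]
eef_rot: [-0.23, -3.132, -0.001]
ft_force: [0.2, 0.6, -0.3]
gripper_width: 0.0598
grasp_force: 0.0
```

Run:
```python
from h import *
r.read_camera("side");st();print(psi())
plan([(.5475,-.434,.078,81.6,.3)])
```

```text
{'t': 36.4, 'joints': [0.225, 0.539, 0.542, 1.475, -0.288, 1.208, 2.232], 'tcp_pos': [0.548, -0.432, 0.147], 'eef_rot': [-0.228, -3.133, -0.002], 'ft_force': [-0.206, -0.483, 0.04], 'gripper_width': 0.06, 'grasp_force': 0.0}
81.66197473144227
  turn x1: [0,0,0,0.0011,0.3]
  move x2: [0.0001, -0.0009, 0.0343, 0.0, 0.3]
```

Call:
play_rows:
  plan:
    - [0, -0.001, 0.035, 0, 0.3]
    - [0, -0.0005, 0.034, 0, 0.3]
    - [0, 0, 0, 0, 0.3]
    - [0, 0, 0, 0, 1]
    - [0, 0, 0, 0, 1]
    - [0, 0, 0, 0, 1]
    - [0, 0, 0, 0, 1]
    - [0, 0, 0, 0, 1]

```text
t: 37.4
tcp_pos: [0.5484, -0.4349, 0.0797]
eef_rot: [0.227, 3.131, -0.001]
ft_force: [-0.5, 2.4, 5.9]
gripper_width: 0.0127
grasp_force: 58.7
```

Call:
play_rows:
  plan:
    - [0, 0, 0, 0.1714, 1]
    - [0, 0, 0, 0.1714, 1]
    - [0, 0, 0, 0.1714, 1]
    - [0, 0, 0, 0.1714, 1]
    - [0, 0, 0, 0.1714, 1]
    - [0, 0, 0, 0.1714, 1]
    - [0, 0, 0, 0.1714, 1]
    - [0, 0, 0, 0.1714, 1]
    - [0, 0, 0, 0.1714, 1]
    - [0, 0, 0, 0.1714, 1]

```text
t: 38.65
tcp_pos: [0.548, -0.4352, 0.0798]
eef_rot: [2.521, 1.872, 0.001]
ft_force: [-2.7, 1.9, 8.1]
gripper_width: 0.0128
grasp_force: 59.2
```

Call:
play_rows:
  plan:
    - [0, 0, 0, 0.1714, 1]
    - [0, 0, 0, 0, 1]
    - [0, 0, 0, 0, 1]

```text
t: 39.02
tcp_pos: [0.5479, -0.4352, 0.0798]
eef_rot: [2.668, 1.657, 0.001]
ft_force: [-1.3, 2.1, 9.0]
gripper_width: 0.013
grasp_force: 59.4
```

Run:
```python
from h import *
r.read_camera("side");st();print(psi())
```

```text
{'t': 39.075, 'joints': [-0.005, 0.742, 0.927, 1.542, -0.627, 1.175, 0.584], 'tcp_pos': [0.548, -0.435, 0.08], 'eef_rot': [2.668, 1.657, 0.001], 'ft_force': [-2.366, 1.725, 8.562], 'gripper_width': 0.013, 'grasp_force': 59.37}
-26.30845918817676
```

Call:
play_rows:
  plan:
    - [0, 0, 0, 0, 0.3]
    - [0, 0, 0, 0, 0.3]
    - [0, 0, 0, 0, 0.3]
    - [0, 0, -0.04, 0, 0.3]
    - [0, 0, -0.06, 0, 0.3]
    - [-0.022, -0.045, 0, 0, 1]
    - [-0.022, -0.045, 0, 0, 1]
    - [-0.022, -0.045, 0, 0, 1]
    - [0, 0, 0, 0, 1]

```text
t: 40.2
tcp_pos: [0.3932, -0.4348, 0.1782]
eef_rot: [-2.673, -1.65, -0.002]
ft_force: [1.2, -0.3, 0.6]
gripper_width: 0.0
grasp_force: 0.0
```

Run:
```python
from h import *
s=snap("side","s10.png");t=snap("top","t10.png");st();print(psi())
a=cv2.resize(t[190:240,430:530],None,fx=6,fy=6,interpolation=2);b=cv2.resize(s[340:440,410:510],None,fx=3,fy=3,interpolation=2);c=cv2.resize(s[300:440,340:480],(300,300))
cv2.imwrite("pics/d10.png",np.vstack([a,np.hstack([b,c])]))
plan([(.5675,-.296,.18,psi(),1),(.5675,-.296,.092,psi(),1)])
```

```text
{'t': 40.3, 'joints': [-0.116, 0.438, 1.118, 1.75, -0.42, 1.22, 0.655], 'tcp_pos': [0.398, -0.434, 0.178], 'eef_rot': [2.669, 1.657, 0.002], 'ft_force': [0.944, 0.025, 0.675], 'gripper_width': 0.0, 'grasp_force': 0.0}
-26.32076703264659
  move x4: [0.0497, 0.0228, -0.0005, 0.0, 1.0]
  move x2: [0.0, 0.0, 0.044, 0.0, 1.0]
```

View pics/d10.png

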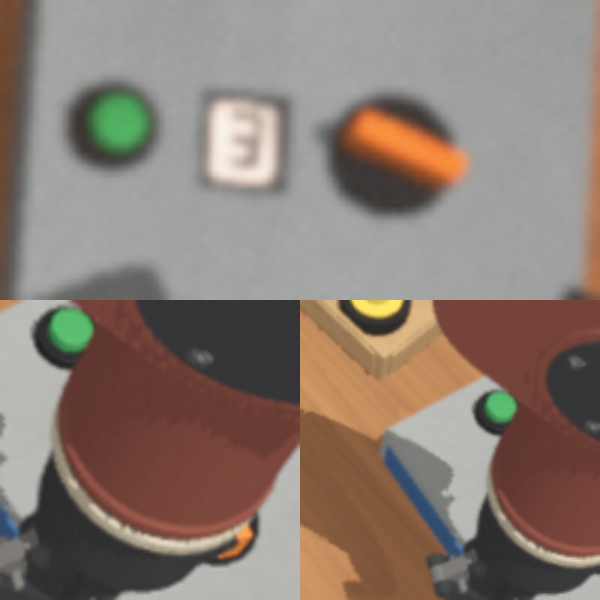

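The window shows a whole, centred 3. Now the button.

Call:
play_rows:
  plan:
    - [0.0497, 0.0228, 0, 0, 1]
    - [0.0497, 0.0228, 0, 0, 1]
    - [0.0497, 0.0228, 0, 0, 1]
    - [0.0497, 0.0228, 0, 0, 1]
    - [0, 0, 0, 0, 1]
    - [0, 0, 0.05, 0, 1]
    - [0, 0, 0.036, 0, 1]
    - [0, 0, 0, 0, 1]
    - [0, 0, 0, 0, 1]

```text
t: 41.42
tcp_pos: [0.5678, -0.2969, 0.0932]
eef_rot: [2.668, 1.657, 0.0]
ft_force: [0.2, 0.9, 0.3]
gripper_width: 0.0
grasp_force: 0.0
```

Call:
play_rows:
  plan:
    - [0, 0, 0.004, 0, 1]
    - [0, 0, 0.003, 0, 1]
    - [0, 0, 0, 0, 1]

```text
t: 41.8
tcp_pos: [0.568, -0.2966, 0.0856]
eef_rot: [2.667, 1.657, 0.002]
ft_force: [1.9, -1.3, 3.3]
gripper_width: -0.0003
grasp_force: 1.7
```

Call:
play_rows:
  plan:
    - [0, 0, 0.003, 0, 1]
    - [0, 0, 0, 0, 1]

```text
t: 42.05
tcp_pos: [0.568, -0.2967, 0.0831]
eef_rot: [2.667, 1.657, 0.002]
ft_force: [-0.5, 0.5, 12.0]
gripper_width: 0.0001
grasp_force: 5.8
```

Call:
play_rows:
  plan:
    - [0, 0, 0.003, 0, 1]
    - [0, 0, 0, 0, 1]

```text
t: 42.3
tcp_pos: [0.5682, -0.2969, 0.0826]
eef_rot: [2.668, 1.657, 0.005]
ft_force: [-8.0, 7.6, 36.6]
gripper_width: -0.0001
grasp_force: 18.3
```

The button bottomed out (36 N, TCP stopped at 0.0826). I release it, clear away and check.

Call:
play_rows:
  plan:
    - [0, 0, -0.02, 0, 1]
    - [0, 0, -0.05, 0, 1]
    - [0, 0, -0.05, 0, 1]
    - [-0.022, -0.045, 0, 0, 0.5]
    - [-0.022, -0.045, 0, 0, 0.5]
    - [-0.022, -0.045, 0, 0, 0.5]
    - [0, 0, 0, 0, 0.5]
    - [0, 0, 0, 0, 0.5]

```text
t: 43.3
tcp_pos: [0.4175, -0.2947, 0.1989]
eef_rot: [-2.667, -1.659, -0.002]
ft_force: [0.2, 0.2, 0.1]
gripper_width: 0.0427
grasp_force: 0.0
```

Run:
```python
from h import *
t=snap("top","t11.png");st()
crop(t,190,140,540,300,2.28,"t12.png")
```

```text
{'t': 43.35, 'joints': [-0.643, 0.182, 1.308, 1.906, -0.189, 1.194, 0.273], 'tcp_pos': [0.418, -0.295, 0.199], 'eef_rot': [2.668, 1.659, 0.0], 'ft_force': [0.415, -0.456, -0.226], 'gripper_width': 0.043, 'grasp_force': 0.0}
```

View pics/t12.png

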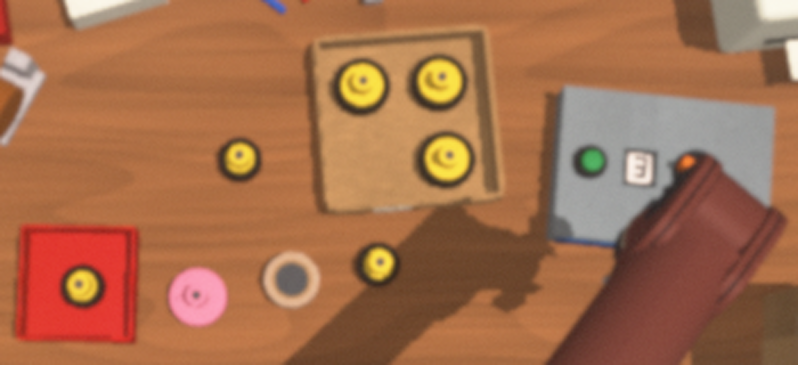

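The final picture shows three large wheels in the carton, the stray in the red bin, the small wheels at (239,158) and (378,263) untouched, and 3 in the window.

```bash
python3 -c "from plant import r;print(r.finish_job())"
```

```text
the job is handed in; nothing more can be done
None
```

The job is handed in: the dial was set to 0, the stray wheel moved to the red bin, all three large wheels laid flat in the carton, the dial turned to 3, and the print button pressed fully down and released.

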